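Snap the pivot clip onto the microscope stand with the fork tool

ROBOT

A 6-joint arm with a two-finger parallel gripper is mounted at the origin on the work surface. World frame = base frame: x ahead of the robot, y to its left, z up, the work surface at z = 0. Lengths are in m, angles in rad, forces in N, time in s.
With the tool pointing down it reaches from about 0.425 to 0.95 m from the base axis. Payload 3.5 kg.
Tool frame: the origin (TCP) lies at the very end of the fingers, on their centre line; the grasp point (between the pads) lies 19 mm behind it; z points along the fingers, y is the line along which they close (so a half turn about z gives the same grasp; the last joint's range is limited). The gripper opens to 85 mm and grips with 20 to 120 N. Pads are 22 mm wide; open, the fingers measure 114 mm over their backs; the gripper's body (76 mm by 85 mm) begins 54 mm behind the grasp point. The pads swing forward as they close: fully open they stand 13 mm farther back than shut.
Start: joints at [1.149, 0.286, 1.577, -0, 1.279, -0.15], TCP at [0.181, 0.65, 0.231] pointing down, gripper open.
Joint ranges: [-2.77, 2.77], [-0.9, 2.22], [0.21, 2.48], [-1.53, 4.67], [0.24, 2.81], [-2.84, 2.84]. Speed limits (rad/s): [2.79, 2.79, 3.14, 3.14, 3.14, 3.14].

INTERFACE

Orientations are given as a unit quaternion [x, y, z, w].
In Python, from plant import ctrl gives the robot as it stands.
- The arm moves only by the tool carry_out, never from a script. Its argument "deltas" is one flat list of numbers, 6 for each row, row after row: the shift along the tool's x, y, z in m, then the turn, a rotation vector about the tool's x, y, z in rad. A call has 1 to 5 rows; each row is the pose to reach, as a shift and turn from the pose commanded when the call began, along the tool's axes at that moment; what a row does not reach only later rows make up. A row lasts 1/8 s, in which the tool goes at most 62.5 mm and 10.7 degrees, less where a joint would pass 70% of its speed; a pose out of reach is approached as far as the arm can. A call with a gripper value outside its range is refused whole. "grip" is the opening in per cent of the stroke, from 0 (shut) to 100 (fully open), set as the call begins (left out, the last holds). The fingers move at their own pace and stop on an object; "grip_force" is the grip in N (left out, the last holds). Time passes only in rows, so rows that repeat a pose let the fingers close. It gives the time, the measured TCP pose, the force, the opening and the grip force at its end, in the units of the state.
- ctrl.get_state(): the state, without advancing time (a new reading comes with each control period).
- ctrl.read_camera(name): name is "side" or "top"; returns (picture, depth): 400x640x3 uint8, red, green, blue; 400x640 float32, m along the optical axis (not along the pixel's ray), 0 where there is no reading.
- ctrl.camera_model(name): a dict with "intrinsics" (3x3 intrinsics, pixels), "extrinsics" (4x4, takes a point from world to camera coordinates). Camera axes: x right, y down, z forward; pixel columns grow to the right and rows downward; lengths in m; the calibration is good to about 2 mm. A picture is of the moment at which its call begins. camera_model takes no time and is no camera call.
- ctrl.sign_off(): hands the job in; it is judged then, once.
Trained networks look in the newest picture that a camera, given by its name, has taken for a name from the list of things; names that differ only in an ending like _2 or _b are one class to them, and where a whole thing is asked for, a point or a joint stands for the part that bears it (a point fixed in the world has none). Each returns a list of dicts, best first, with "score" (0 to 1); they miss things now and then, are a little off and sometimes report something else, mostly with a low value. They report only what shows in the picture. A call takes as long as a camera call.
- ctrl.find_in(camera, query): "uv" ([column, row] in pixels, amid what is visible of it).
The state is a dict: "time": time; "qpos": joint angles; "dq": joint speeds; "joint_efforts": joint torques, N m; "eef_pos": TCP position; "tcp_rot": TCP orientation; "contact_force": force on the tool from outside, world axes, zero at the start; "wrist_torque": the same for the moment, N m; "opening": opening from 0.0 (shut) to 1.0 (fully open); "finger_force": force on a finger pad.
Only numpy, scipy, OpenCV 4.12 (cv2) and the standard library are available. Lean on these libraries where they do the work, as an engineer would, in place of code of your own. Each camera call takes 0.05 s, during which the arm holds its last target. There are 200 camera calls.

TASK

Take the red-handled fork tool out of its pink tray and, with its fork, push the loose spring clip along the black arm of the microscope stand and sideways onto the groove of the steel pivot pin until it snaps fully home; push gently, never harder than 20 N, and do not touch the clip with the gripper. Then stand the tool upright in its pink tray again, and leave the tape roll, the jar and the screwdriver where they are.

Things in the scene. Friction and masses are not known exactly. Their poses are not given: they have to be found in the camera images.
- stand: Fixed foot of a microscope stand: dark steel foot 120 x 120 x 25 mm with a flat black arm end on it, 75 mm wide (y), from x = -95 to 50 mm, its smooth top 45 mm above the bench. A side arm leads from (50, 20) to a blue camera box 110 x 100 mm at (120, 210) mm, top 90 mm high. Origin on the bench under the middle of the pin's slot; x is the way to push the clip, z up.
- groove (a point): Middle of the pivot pin's 20 mm adjustment slot, on the arm's top; axes as the stand's. The upright pin is clamped anywhere in the slot: its axis is up to 10 mm before or behind this point along x (y exact), not shown by the poses; it stays put under the push. Pin: groove 24 mm diameter up to 9.5 mm above the arm, then a head of 32 mm diameter, top 33.5 mm above the arm.
- clip: Loose C-shaped spring clip, gold-coloured, 7 mm thick, 50 g, lying flat on the arm 25 to 60 mm before the pin, mouth roughly towards it. Origin on its underside where the pin's axis comes once it is home (to 0.5 mm); x out of its mouth, z up. Cross bar 44 mm wide (y), x = -22 to -12.4 mm; two sprung jaws, 44 mm over the outsides, reach to x = 13 mm, each with an inward bump.
- clip_back (a point): Middle of the rear face of the clip's cross bar (clip x = -22 mm), 3.5 mm above the clip's underside; axes as the clip's. The fork's prongs push on this face at y = 9 to 19 mm either side. From the middle a tail 14 mm wide sticks 10 mm back, which goes into the fork's slot. The tool may press on the clip with at most 20 N.
- tip_left (a point): Centre of the round bump (4 mm radius) of the clip's +y jaw, relaxed at x = 8.5, y = 13.6 mm of the clip. Bumps touch the pin with the clip 16 to 17 mm short of home; the push then grows to about 9 N (6 to 14 N), peaks 9 to 14 mm short, falls to almost nothing, and rises steeply when the cross bar meets the pin: home. Left short of home, friction may hold it there.
- tip_right (a point): The same for the -y jaw: relaxed at x = 8.5, y = -13.6 mm of the clip. The tips are 27.2 mm apart when relaxed and again when home, about 32 mm when half way on the pin.
- tool: Fork tool, about 140 g, standing upright in the tray. Origin under the middle of the handle, on the underside; z up, x towards the fork. Red upright handle 22 x 22 mm, from 8 to 74 mm above the underside: grip it from above, fingers closing along y, some 48 mm above the underside. Foot plate 38 mm wide, 8 mm thick, from x = -16 to 36 mm, then two prongs.
- fork (a point): Midway between the fork's two prong ends, 50 mm ahead (x) of the tool's origin and 4 mm above its underside; axes as the tool's. Prongs 10 mm wide (y = 9 to 19 mm either side), 8 mm thick, 14 mm long; the slot between them is 18 mm wide.
- tray: Fixed open pink tray 120 x 60 mm (x, y), walls 4 mm thick and 16 mm high, inner floor 4 mm above the bench. Origin on the bench under its centre. The tool stands in it with the handle about 20 mm behind (-x of) the centre, fork towards the tray's +x, and belongs there again.
- tape: Roll of silver tape, axis upright, 72 mm diameter, 45 mm high; origin at the centre of its underside. Leave alone.
- jar: Amber jar with black cap, 48 mm diameter, 55 mm high; origin at the centre of its underside. Leave alone.
- screwdriver: Screwdriver with yellow handle, 140 mm long, lying on the mat; x along it. Leave alone.

How it is judged:
By the outcome, as a careful person would: the job done as asked, in the order asked, and still so for the second after the job is handed in, with the robot touching nothing.
It also fails if it takes over 72 s, if anything falls off the work surface, if the arm or the gripper's body presses on something with over 40 N, if the wrist force passes 120 N, or if a joint passes its speed limit or range.

## Working session

There is one attempt and no reset: what is moved stays moved. The work goes in short steps, Python scripts to look and compute and a tool call to move; the robot and the scene stay as the last step left them, time stands still between calls to the robot, and variables do not carry over. Pictures are saved under pics/ and viewed, at most 10 in all, crops included, and the job is handed in when it is done.

Besides the shell and the picture viewer there is one more tool, called after "Emit:" by a JSON object that holds its "name" and its "arguments". carry_out: Moves the arm, as the interface text tells. Its arguments: {"type":"object","properties":{"deltas":{"type":"array"},"grip":{"type":"number"},"grip_force":{"type":"number"}},"required":["deltas"]}

```bash
ls; mkdir -p pics; python3 - <<'E'
from plant import ctrl
import cv2,numpy as np
for n in("top","side"):
    p,d=ctrl.read_camera(n); cv2.imwrite(f"pics/{n}0.png",p[:,:,::-1]); np.savez(f"{n}0.npz",p=p,d=d)
    m=ctrl.camera_model(n); print(n,np.round(m["intrinsics"],1).tolist(),np.round(m["extrinsics"],3).tolist())
    for q in("clip","tool","tray","stand","tip_left","tip_right","clip_back","fork","groove"):
        print(q,[(np.round(r["uv"],1).tolist(),round(r["score"],2)) for r in ctrl.find_in(n,q)[:2]])
print(ctrl.get_state())
E
```

```text
pics
top [[423.2, 0.0, 318.3], [0.0, 423.2, 202.4], [0.0, 0.0, 1.0]] [[0.007, -1.0, 0.01, -0.021], [-0.989, -0.008, -0.147, 0.556], [0.147, -0.009, -0.989, 0.894], [0.0, 0.0, 0.0, 1.0]]
clip [([326.1, 175.9], 0.68), ([418.9, 232.4], 0.45)]
tool [([416.2, 233.1], 0.64), ([410.5, 220.5], 0.36)]
tray [([330.8, 168.7], 0.53)]
stand [([288.0, 127.2], 0.75)]
tip_left []
tip_right [([332.1, 165.0], 0.39)]
clip_back [([320.7, 173.4], 0.67), ([183.7, 236.2], 0.64)]
fork [([417.0, 233.2], 0.68)]
groove [([285.6, 128.5], 0.76)]
side [[437.8, 0.0, 323.3], [0.0, 437.8, 201.5], [0.0, 0.0, 1.0]] [[-0.991, -0.13, -0.027, 0.562], [-0.047, 0.529, -0.847, 0.063], [0.124, -0.838, -0.531, 0.874], [0.0, 0.0, 0.0, 1.0]]
clip [([298.4, 192.9], 0.61), ([275.4, 155.8], 0.46)]
tool [([365.6, 159.6], 0.6), ([291.9, 193.9], 0.59)]
tray [([350.6, 166.9], 0.85)]
stand [([214.3, 227.2], 0.77), ([353.7, 166.0], 0.75)]
tip_left []
tip_right [([296.8, 190.4], 0.48), ([293.6, 183.7], 0.45)]
clip_back []
fork [([368.0, 157.5], 0.91)]
groove [([213.5, 224.1], 0.73)]
{'time': 1.0, 'qpos': array([ 1.14898854e+00,  2.86280538e-01,  1.57672568e+00,  5.70499951e-06,
        1.27858676e+00, -1.49975807e-01]), 'dq': array([3.68147624e-04, 8.78210573e-04, 2.28432347e-03, 1.33559316e-03,
       5.80420701e-05, 1.43316615e-03]), 'joint_efforts': array([-4.58004324e-04, -4.05980551e+01, -2.92943144e+01, -1.48797512e-04,
        5.15886877e-04,  4.87388732e-06]), 'eef_pos': array([0.18118079, 0.65020741, 0.23132393]), 'tcp_rot': array([ 1.35498723e-01,  9.90777521e-01,  6.12910695e-07, -2.66698388e-06]), 'contact_force': array([ 0.16067002, -0.03584138, -0.81203677]), 'wrist_torque': array([ 0.01434371, -0.01215078, -0.04201571]), 'finger_force': 0.0, 'opening': 0.9981218826382754}
```

View pics/top0.png

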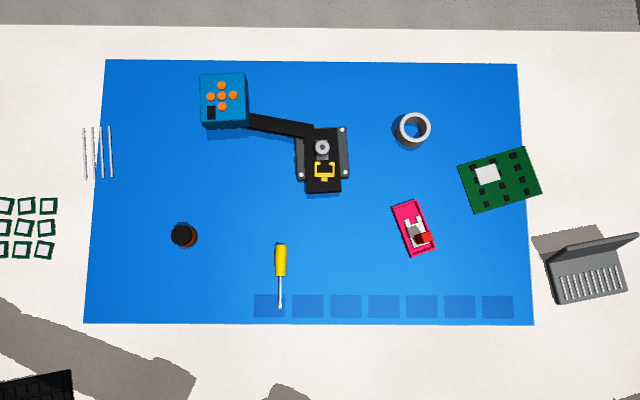

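View pics/side0.png

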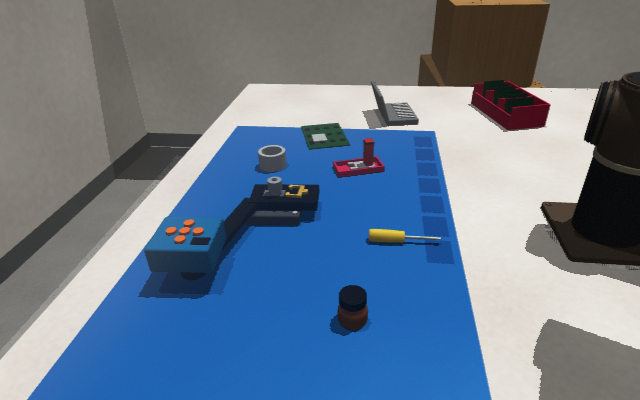

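The top view shows the stand with its pin at (322,147) and the clip at (324,170). The tray with the tool is at (413,228), with the handle at (425,240). The side view shows the pin at (274,185), the clip at (296,190) and the handle at (369,152). Next I'll segment these by colour and depth.

```bash
cat > h.py <<'E'
import numpy as np,cv2
from plant import ctrl
def cloud(n,p,d):
    m=ctrl.camera_model(n);K=np.array(m["intrinsics"]);E=np.array(m["extrinsics"])
    v,u=np.mgrid[:400,:640]
    c=np.stack([(u-K[0,2])*d/K[0,0],(v-K[1,2])*d/K[1,1],d],-1)
    return (c-E[:3,3])@E[:3,:3]
def proj(n,X):
    m=ctrl.camera_model(n);K=np.array(m["intrinsics"]);E=np.array(m["extrinsics"])
    c=np.asarray(X)@E[:3,:3].T+E[:3,3]; c=c@K.T; return c[...,:2]/c[...,2:]
def masks(p):
    h=cv2.cvtColor(p,cv2.COLOR_RGB2HSV).astype(int);H,S,V=h[...,0],h[...,1],h[...,2]
    return dict(pink=(H>160)&(H<176)&(S>150)&(V>110),red=((H<6)|(H>176))&(S>150)&(V>90),
      gold=(H>18)&(H<32)&(S>120)&(V>90),dark=(V<50),grey=(S<50)&(V>60))
def rect(xy):
    return cv2.minAreaRect((xy*1000).astype(np.float32))
E
python3 - <<'E'
from h import *
for n in("top","side"):
    z=np.load(n+"0.npz");p,d=z["p"],z["d"];X=cloud(n,p,d);M=masks(p)
    ok=(d>0)&(X[...,0]>.3)&(X[...,0]<.9)&(abs(X[...,1])<.3)
    def rep(k,m):
        q=X[m&ok]
        if len(q)<5: print(n,k,len(q));return
        print(n,k,len(q),"med",np.round(np.median(q,0)*1000,1),"min",np.round(np.percentile(q,2,axis=0)*1000,1),"max",np.round(np.percentile(q,98,axis=0)*1000,1),"rect",np.round(np.hstack([*rect(q[:,:2])]),1))
    Z=X[...,2]
    rep("pink",M["pink"]);rep("pinkrim",M["pink"]&(Z>.011));rep("redtop",M["red"]&(Z>.06));rep("red",M["red"])
    near=(abs(X[...,0]-.68)<.12)&(abs(X[...,1]+.03)<.06)
    rep("gold",M["gold"]&near&(Z>.03));rep("armtop",near&(Z>.038)&(Z<.049)&~M["gold"]);rep("arm+clip",near&(Z>.036)&(Z<.056));rep("pin",near&(Z>.07))
    rep("toolgrey",M["grey"]&(X[...,0]<.6)&(X[...,1]<-.1)&(Z<.03)&(Z>.005))
    rep("foot",near&(Z>.018)&(Z<.03))
t=cv2.imread("pics/top0.png")
cv2.imwrite("pics/c1.png",np.hstack([cv2.resize(t[115:205,280:370],(400,400),interpolation=0),cv2.resize(t[190:265,380:455],(400,400),interpolation=0)]))
E
```

```text
top pink 836 med [ 524.4 -227.6    4.5] min [ 4.455e+02 -2.747e+02 -2.000e-01] max [ 565.2 -191.3   18. ] rect [ 505.8 -233.2  121.1   60.3   19.9]
top pinkrim 278 med [ 510.6 -225.5   14.9] min [ 443.1 -277.5   11.6] max [ 566.5 -189.1   18.7] rect [ 505.1 -233.5  119.5   60.3   19.9]
top redtop 103 med [ 481.4 -243.2   76.8] min [ 470.8 -254.1   72.6] max [773.7 185.9  94.3] rect [623.7 -24.1 549.3  40.9  55.2]
top red 104 med [ 481.4 -243.5   76.8] min [ 470.8 -254.6   72.5] max [773.7 185.6  94.3] rect [628.8 -27.9 548.8  41.6  56.6]
top gold 229 med [621.2 -28.8  51. ] min [603.  -50.9  42.2] max [649.3  -6.6  54.4] rect [ 6.262e+02 -2.890e+01  4.800e+01  4.450e+01  3.000e-01]
top armtop 1832 med [656.8 -20.3  44.2] min [581.9 -62.5  40.6] max [732.9  23.7  47.7] rect [661.9 -19.1 164.8  86.9   4.3]
top arm+clip 2081 med [649.3 -22.3  44.4] min [581.9 -62.4  40.5] max [731.6  23.5  52.8] rect [661.9 -19.1 164.8  86.9   4.3]
top pin 167 med [671.9 -23.7  77.7] min [657.9 -38.7  73.1] max [685.9 -10.6  81.2] rect [672.5 -24.2  29.9  30.3  19.1]
top toolgrey 302 med [ 503.7 -236.1 
[... 838 characters left out ...]
max [648.1  -8.2  53.6] rect [626.6 -30.2  45.1  44.7  88.1]
side armtop 1178 med [659.1  -8.   44.6] min [584.3 -61.3  38.6] max [734.7  24.9  47.6] rect [662.9 -18.1 163.2  92.9   2. ]
side arm+clip 1387 med [652.6  -9.8  44.7] min [584.3 -61.   37.1] max [733.1  23.9  52.7] rect [662.9 -18.1 163.2  92.9   2. ]
side pin 125 med [673.6 -17.5  77.9] min [659.4 -38.   70.6] max [688.9  -8.3  79.5] rect [674.9 -23.5  30.6  31.2  23.8]
side toolgrey 123 med [ 508.2 -238.3   11.3] min [ 469.  -256.3    5.5] max [ 534.  -216.2   13.3] rect [ 499.6 -237.5   66.7   43.     8.3]
side foot 376 med [651.2  16.8  25.2] min [583.4   4.6  21.7] max [709.   29.7  29.6] rect [640.5  12.1 145.3  51.7  22.6]
```

View pics/c1.png

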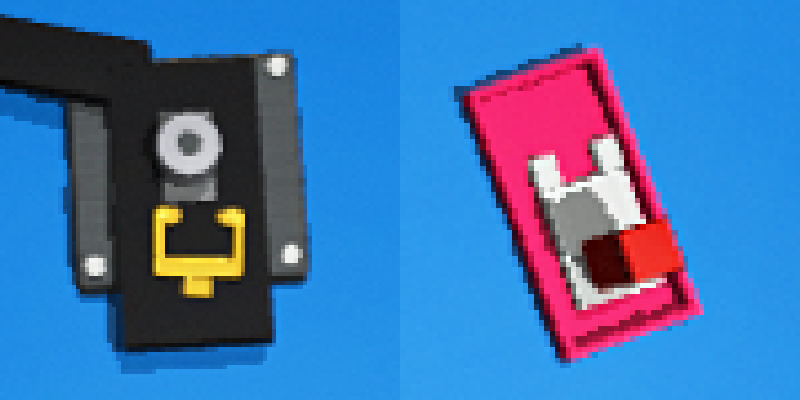

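The crop shows the clip almost square to the arm, with its mouth toward the pin and its tail at (198,290). The tool lies along the tray with its prongs up and to the left, and the handle top is at crop (653,250). Next I'll refine the angles and plan the approach.

```bash
cat >> h.py <<'E'
def plan(p0,psi0,way):
    """way: list of (x,y,z,psi_deg,rows); prints calls of 5 rows, deltas in tool frame (tool z down)"""
    rows=[];P=np.array([*p0,psi0],float)
    for *w,n in way:
        w=np.array(w,float)
        rows+=[P+(w-P)*k/n for k in range(1,n+1)];P=w
    S=np.array([*p0,psi0],float)
    for i in range(0,len(rows),5):
        out=[];a=np.radians(S[3])
        for r in rows[i:i+5]:
            d=r-S
            out+=[d[0]*np.cos(a)+d[1]*np.sin(a),d[0]*np.sin(a)-d[1]*np.cos(a),-d[2],0,0,-np.radians(d[3])]
        print([float(np.round(o,4)) for o in out]);S=rows[min(i+4,len(rows)-1)]
def psi(s):
    from scipy.spatial.transform import Rotation as R
    x=R.from_quat(s["tcp_rot"]).as_matrix();return np.degrees(np.arctan2(x[1,0],x[0,0])),x[:,2]
E
python3 - <<'E'
from h import *
for n in("top","side"):
    z=np.load(n+"0.npz");p,d=z["p"],z["d"];X=cloud(n,p,d);M=masks(p);Z=X[...,2];ok=d>0
    b=ok&(abs(X[...,0]-.49)<.06)&(abs(X[...,1]+.24)<.05)
    m=b&M["red"]&(Z>.073)&(p[...,0]>170); q=X[m]; print(n,"handle top",len(q),q.mean(0).round(4),rect(q[:,:2]))
    g=b&M["grey"]&(Z>.006)&(Z<.03);
    q=X[g]; print("tool rect",rect(q[:,:2]),q[:,2].mean())
    nr=ok&(abs(X[...,0]-.65)<.11)&(abs(X[...,1]+.03)<.06)
    A=nr&(Z>.04)&(Z<.056)
    for s,f in(("-y",np.min),("+y",np.max)):
        pts=[]
        for x0 in np.arange(.595,.70,.004):
            q=X[A&(abs(X[...,0]-x0)<.002)]
            if len(q)>5: pts.append((x0,f(q[:,1])))
        pts=np.array(pts);print("edge",s,np.degrees(np.arctan(np.polyfit(pts[:,0],pts[:,1],1)[0])).round(2),np.polyval(np.polyfit(pts[:,0]-.637,pts[:,1],1),0).round(4))
    g=X[nr&M["gold"]&(Z>.047)]
    # cross bar rear/ jaws
    for nm,k in(("left",g[:,1]>-.018),("right",g[:,1]<-.040),("mid",abs(g[:,1]+.029)<.006)):
        q=g[k];print("clip",nm,len(q),q[:,0].min().round(4),q[:,0].max().round(4),q[:,1].min().round(4),q[:,1].max().round(4))
    q=g[g[:,0]<.613-.0015];print("tail y",q[:,1].mean().round(4),len(q))
    pm=X[nr&(Z>.075)];(c,r)=cv2.minEnclosingCircle((pm[:,:2]*1000).astype(np.float32));print("pin",c,r)
s=ctrl.get_state();print(s["time"],psi(s))
plan(s["eef_pos"],164.4,[(.37,.5,.231,120,5),(.53,.22,.231,85,5),(.55,-.05,.20,45,5),(.485,-.242,.15,20.5,4),(.485,-.242,.11,20.5,1)])
E
```

```text
top handle top 87 [ 0.4806 -0.2448  0.077 ] ((480.33447265625, -244.57691955566406), (19.774141311645508, 18.941097259521484), 18.848962783813477)
tool rect ((496.8790588378906, -239.84500122070312), (64.73088073730469, 39.042274475097656), 17.00613784790039) 0.011054479087220952
edge -y 4.24 -0.0632
edge +y 4.05 0.0101
clip left 53 0.6135 0.6459 -0.0178 -0.0066
clip right 61 0.6139 0.6463 -0.0511 -0.042
clip mid 45 0.6022 0.6211 -0.0333 -0.0244
tail y -0.0287 29
pin (672.3283081054688, -23.93028450012207) 15.683185577392578
side handle top 21 [ 0.4833 -0.2449  0.0774] ((483.30621337890625, -245.652587890625), (16.980545043945312, 16.077049255371094), 9.67212200164795)
tool rect ((499.60980224609375, -237.4569854736328), (66.66309356689453, 43.004539489746094), 8.346829414367676) 0.011271268352108657
edge -y 20.21 -0.0521
edge +y 3.96 0.0116
clip left 29 0.6159 0.6481 -0.017 -0.0074
clip right 27 0.6145 0.6484 -0.0528 -0.0426
clip mid 25 0.6044 0.623 -0.0348 -0.0235
tail y -0.0291 10
pin (675.682373046875, -23.875089645385742) 17.11796760559082
1.0 (np.float64(164.4250807514905), arr
[... 208 characters left out ...]
03, 0.0, 0.0, 0.6199, -0.2223, -0.0939, 0.0003, 0.0, 0.0, 0.7749]
[-0.0645, -0.0003, -0.0, 0.0, 0.0, 0.1222, -0.129, -0.0006, -0.0, 0.0, 0.0, 0.2443, -0.1935, -0.0009, -0.0, 0.0, 0.0, 0.3665, -0.258, -0.0011, -0.0, 0.0, 0.0, 0.4887, -0.3225, -0.0014, -0.0, 0.0, 0.0, 0.6109]
[-0.0534, 0.0087, 0.0062, 0.0, 0.0, 0.1396, -0.1069, 0.0174, 0.0124, 0.0, 0.0, 0.2793, -0.1603, 0.0261, 0.0186, 0.0, 0.0, 0.4189, -0.2138, 0.0348, 0.0248, 0.0, 0.0, 0.5585, -0.2672, 0.0435, 0.031, 0.0, 0.0, 0.6981]
[-0.0454, 0.0225, 0.0125, 0.0, 0.0, 0.1069, -0.0909, 0.0449, 0.025, 0.0, 0.0, 0.2138, -0.1363, 0.0674, 0.0375, 0.0, 0.0, 0.3207, -0.1817, 0.0898, 0.05, 0.0, 0.0, 0.4276, -0.1817, 0.0898, 0.09, 0.0, 0.0, 0.4276]
```

Emit:
{"name": "carry_out", "arguments": {"deltas": [-0.0445,-0.0188,0,0,0,0.155,-0.089,-0.0376,0,0,0,0.31,-0.1334,-0.0563,0,0,0,0.465,-0.178,-0.075,0,0,0,0.62,-0.222,-0.094,0,0,0,0.775]}}

```text
time: 1.62
eef_pos: [0.3709, 0.499, 0.2315]
tcp_rot: [0.502, 0.865, 0.0, 0.0]
contact_force: [-0.0, 0.1, -0.2]
opening: 1.001
finger_force: 0.0
```

Emit:
{"name": "carry_out", "arguments": {"deltas": [-0.06,0,0,0,0,0.122,-0.12,0,0,0,0,0.244,-0.18,0,0,0,0,0.3665,-0.24,0,0,0,0,0.489,-0.3,0,0,0,0,0.611]}}

```text
time: 2.25
eef_pos: [0.5207, 0.2386, 0.2317]
tcp_rot: [0.739, 0.674, 0.0, 0.0]
contact_force: [1.6, -0.1, -0.1]
opening: 1.004
finger_force: 0.0
```

Emit:
{"name": "carry_out", "arguments": {"deltas": [-0.0534,0.0087,0.006,0,0,0.14,-0.107,0.0174,0.012,0,0,0.28,-0.16,0.026,0.018,0,0,0.42,-0.214,0.035,0.025,0,0,0.56,-0.267,0.0435,0.031,0,0,0.7]}}

```text
time: 2.88
eef_pos: [0.54, -0.0312, 0.2004]
tcp_rot: [0.925, 0.38, 0.0, 0.0]
contact_force: [-0.3, -0.1, -0.1]
opening: 1.0
finger_force: 0.0
```

```bash
python3 - <<'E'
from h import *
s=ctrl.get_state();print(s["time"],s["eef_pos"],psi(s)[0],s["qpos"].round(2))
plan(s["eef_pos"],psi(s)[0],[(.482,-.2446,.15,19,5),(.482,-.2446,.033,19,4),(.482,-.2446,.033,19,1)])
E
```

```text
2.875 [ 0.53999603 -0.0312478   0.20041098] 44.63753796034759 [-0.25  0.02  1.94  0.    1.19  0.55]
[-0.0382, 0.0222, 0.0101, 0.0, 0.0, 0.0895, -0.0765, 0.0444, 0.0202, 0.0, 0.0, 0.179, -0.1147, 0.0666, 0.0302, 0.0, 0.0, 0.2685, -0.1529, 0.0889, 0.0403, 0.0, 0.0, 0.358, -0.1912, 0.1111, 0.0504, 0.0, 0.0, 0.4475]
[0.0, -0.0, 0.0292, 0.0, 0.0, -0.0, 0.0, -0.0, 0.0585, 0.0, 0.0, -0.0, 0.0, -0.0, 0.0878, 0.0, 0.0, -0.0, 0.0, -0.0, 0.117, 0.0, 0.0, -0.0, 0.0, -0.0, 0.117, 0.0, 0.0, -0.0]
```

Emit:
{"name": "carry_out", "arguments": {"deltas": [-0.038,0.022,0.01,0,0,0.09,-0.0765,0.0444,0.02,0,0,0.179,-0.115,0.0666,0.03,0,0,0.2685,-0.153,0.089,0.04,0,0,0.358,-0.191,0.111,0.05,0,0,0.4475]}}

```text
time: 3.5
eef_pos: [0.4827, -0.2443, 0.1503]
tcp_rot: [0.986, 0.166, 0.0, 0.0]
contact_force: [-0.1, -0.2, -0.2]
opening: 0.997
finger_force: 0.0
```

Emit:
{"name": "carry_out", "arguments": {"deltas": [0,0,0.03,0,0,0,0,0,0.06,0,0,0,0,0,0.09,0,0,0,0,0,0.117,0,0,0,0,0,0.117,0,0,0]}}

```text
time: 4.12
eef_pos: [0.4815, -0.2417, 0.0312]
tcp_rot: [0.986, 0.167, -0.002, -0.002]
contact_force: [1.1, -0.4, 0.8]
opening: 1.0
finger_force: 0.0
```

Emit:
{"name": "carry_out", "arguments": {"deltas": [0,0,0,0,0,0,0,0,0,0,0,0,0,0,0,0,0,0,0,0,0,0,0,0,0,0,0,0,0,0], "grip": 0, "grip_force": 60}}

```text
time: 4.75
eef_pos: [0.4837, -0.2434, 0.0342]
tcp_rot: [0.986, 0.167, 0.001, 0.001]
contact_force: [0.3, 0.1, 3.5]
opening: 0.248
finger_force: 62.7
```

Emit:
{"name": "carry_out", "arguments": {"deltas": [0,0,0,0,0,0,0,0,0,0,0,0,0,0,0,0,0,0]}}

```text
time: 5.12
eef_pos: [0.4837, -0.2434, 0.0342]
tcp_rot: [0.986, 0.167, 0.0, 0.001]
contact_force: [-1.1, -0.7, 4.6]
opening: 0.249
finger_force: 63.0
```

Gripped. Now I'll lift and move above the near end of the arm.

Emit:
{"name": "carry_out", "arguments": {"deltas": [0,0,-0.02,0,0,0,0,0,-0.04,0,0,0,0,0,-0.06,0,0,0,0,0,-0.08,0,0,0,0,0,-0.1,0,0,0]}}

```text
time: 5.75
eef_pos: [0.4822, -0.242, 0.1324]
tcp_rot: [0.986, 0.167, -0.001, -0.001]
contact_force: [0.3, -0.7, -1.1]
opening: 0.249
finger_force: 61.9
```

```bash
python3 - <<'E'
from h import *
s=ctrl.get_state();print(s["time"],s["eef_pos"],psi(s)[0],s["contact_force"])
# fork at clip_back with 25mm gap: clip back ~(.614,-.029)
plan(s["eef_pos"],psi(s)[0],[(.538,-.0295,.134,0.5,8),(.538,-.0295,.11,0.5,2)])
E
```

```text
5.75 [ 0.48218005 -0.24202521  0.13242245] 19.26974399566342 [ 0.25953916 -0.66986808 -1.13375833]
[0.0154, -0.0228, -0.0002, 0.0, 0.0, 0.0409, 0.0307, -0.0455, -0.0004, 0.0, 0.0, 0.0819, 0.0461, -0.0683, -0.0006, 0.0, 0.0, 0.1228, 0.0614, -0.0911, -0.0008, 0.0, 0.0, 0.1638, 0.0768, -0.1139, -0.001, 0.0, 0.0, 0.2047]
[0.0104, -0.0254, -0.0002, 0.0, 0.0, 0.0409, 0.0208, -0.0508, -0.0004, 0.0, 0.0, 0.0819, 0.0312, -0.0763, -0.0006, 0.0, 0.0, 0.1228, 0.0312, -0.0763, 0.0114, 0.0, 0.0, 0.1228, 0.0312, -0.0763, 0.0234, 0.0, 0.0, 0.1228]
```

Emit:
{"name": "carry_out", "arguments": {"deltas": [0.015,-0.023,0,0,0,0.041,0.031,-0.0455,0,0,0,0.082,0.046,-0.068,0,0,0,0.123,0.0614,-0.091,0,0,0,0.164,0.077,-0.114,0,0,0,0.205]}}

```text
time: 6.38
eef_pos: [0.5172, -0.1084, 0.1318]
tcp_rot: [0.998, 0.065, -0.001, -0.001]
contact_force: [0.6, 0.4, -1.5]
opening: 0.249
finger_force: 62.0
```

Emit:
{"name": "carry_out", "arguments": {"deltas": [0.01,-0.025,0,0,0,0.041,0.021,-0.051,0,0,0,0.082,0.031,-0.076,0,0,0,0.123,0.031,-0.076,0.012,0,0,0.123,0.031,-0.076,0.024,0,0,0.123]}}

```text
time: 7.0
eef_pos: [0.538, -0.0305, 0.1075]
tcp_rot: [1.0, 0.004, -0.001, -0.0]
contact_force: [0.4, 0.1, -1.0]
opening: 0.247
finger_force: 62.2
```

Emit:
{"name": "carry_out", "arguments": {"deltas": [0,0,0,0,0,0,0,0,0,0,0,0]}}

```text
time: 7.25
eef_pos: [0.5388, -0.0312, 0.1091]
tcp_rot: [1.0, 0.004, -0.0, -0.0]
contact_force: [0.4, 0.1, -0.9]
opening: 0.25
finger_force: 62.2
```

```bash
python3 - <<'E'
from h import *
s=ctrl.get_state();print(s["time"],s["eef_pos"],psi(s)[0],s["contact_force"])
T=s["eef_pos"]
ims=[]
for n in("top","side"):
    p,d=ctrl.read_camera(n);np.savez(f"{n}1.npz",p=p,d=d);X=cloud(n,p,d);M=masks(p);Z=X[...,2]
    k=(d>0)&(abs(X[...,1]-T[1])<.03)&(X[...,0]>T[0]-.03)&(X[...,0]<T[0]+.07)
    g=X[k&M["grey"]&(Z>T[2]-.035)&(Z<T[2]-.012)]
    r=X[k&M["red"]&(Z>T[2]-.03)]
    print(n,"foot",len(g),rect(g[:,:2]) if len(g)>5 else "", "x98",np.percentile(g[:,0],[2,98]).round(4) if len(g) else "",np.percentile(g[:,1],[2,98]).round(4),"z",np.percentile(g[:,2],[2,50,98]).round(4))
    # prong ends: y of each prong
    q=g[g[:,0]>T[0]+.039];
    L=q[q[:,1]>T[1]];R=q[q[:,1]<T[1]]
    for a in(L,R):
        if len(a): print(" prong",len(a),a[:,0].max().round(4),a[:,1].min().round(4),a[:,1].max().round(4))
    if len(r):print(" red",len(r),r[:,0].min().round(4),r[:,0].max().round(4))
    uv=proj(n,T).astype(int);c=p[max(0,uv[1]-65):uv[1]+35,uv[0]-50:uv[0]+50,::-1];ims.append(cv2.resize(c,(400,400),interpolation=0))
cv2.imwrite("pics/c2.png",np.hstack(ims))
E
```

```text
7.25 [ 0.53879005 -0.03115817  0.10905342] 0.41882620625138334 [ 0.36145202  0.11152474 -0.93375816]Traceback (most recent call last):
  File "<stdin>", line 10, in <module>
    return _quantile_unchecked(
        a, q, axis, out, overwrite_input, method, keepdims, weights)
    return _ureduce(a,
                    func=_quantile_ureduce_func,
    ...<5 lines>...
                    overwrite_input=overwrite_input,
                    method=method)
    r = func(a, **kwargs)
    result = _quantile(arr,
                       quantiles=q,
    ...<2 lines>...
                       out=out,
                       weights=wgt)
    slices_having_nans = np.isnan(arr[-1, ...])
                                  ~~~^^^^^^^^^
IndexError: index -1 is out of bounds for axis 0 with size 0
```

```bash
python3 - <<'E'
from h import *
T=np.array([.5388,-.0312,.109]);ims=[]
for n in("top","side"):
    p,d=ctrl.read_camera(n);np.savez(f"{n}1.npz",p=p,d=d)
    uv=proj(n,T+[.04,0,-.02]).astype(int);print(n,uv);c=p[max(0,uv[1]-50):uv[1]+50,uv[0]-50:uv[0]+50,::-1];ims.append(cv2.resize(c,(400,400),interpolation=0))
cv2.imwrite("pics/c2.png",np.hstack(ims))
E
```

```text
top [325 188]
side [318 175]
```

View pics/c2.png

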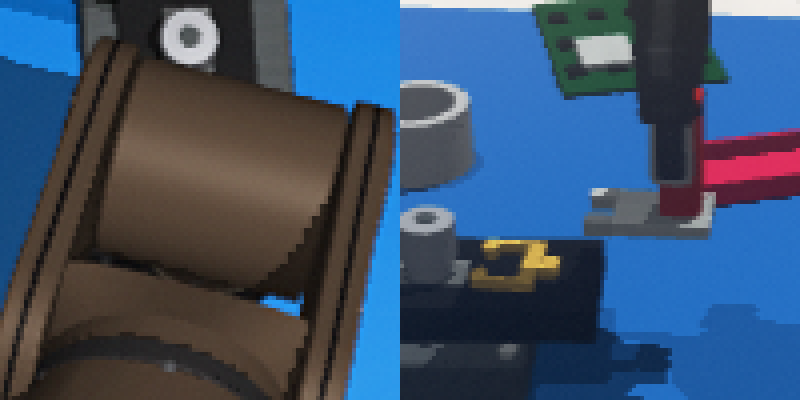

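The top view is blocked by the arm. The side crop shows the tool held upright, with prong ends at (590,195) and (590,225) and the heel at (712,225). The handle sits slightly behind the fingers. I'll measure the tool from the side view.

```bash
python3 - <<'E'
from h import *
T=np.array([.5388,-.0312,.109])
z=np.load("side1.npz");p,d=z["p"],z["d"];X=cloud("side",p,d);Z=X[...,2];M=masks(p)
k=(d>0)&(abs(X[...,1]-T[1])<.035)&(abs(X[...,0]-.555)<.06)&(Z>.06)&(Z<.098)&~M["red"]&(p.max(2)>90)
g=X[k];print(len(g),np.percentile(g,[1,5,50,95,99],axis=0).round(4).tolist())
top=g[g[:,2]>.0835];print("top face",len(top),rect(top[:,:2]),np.median(top[:,2]))
for a,b in((.52,.54),(.54,.56),(.56,.58),(.58,.6)):
    q=g[(g[:,0]>a)&(g[:,0]<b)];
    if len(q):print(a,len(q),np.percentile(q[:,2],[3,50,90,97]).round(4),q[:,1].min().round(4),q[:,1].max().round(4))
q=g[g[:,0]>.575];print("prongs L max x",q[q[:,1]>T[1]][:,0].max(),"R",q[q[:,1]<T[1]][:,0].max(),"min x",g[:,0].min())
r=X[(d>0)&M["red"]&(abs(X[...,1]-T[1])<.03)&(abs(X[...,0]-.54)<.04)&(Z>.08)];print("red",len(r),r.min(0).round(4),r.max(0).round(4))
E
```

```text
175 [[0.5213, -0.0505, 0.0793], [0.5221, -0.0483, 0.0805], [0.5616, -0.0267, 0.0872], [0.5844, -0.0121, 0.0887], [0.5867, -0.0107, 0.0919]]
top face 159 ((554.357177734375, -31.17417335510254), (39.4771842956543, 66.4568099975586), 89.12410736083984) 0.0873263707683469
0.52 52 [0.0801 0.0867 0.0884 0.0927] -0.0505 -0.0104
0.54 29 [0.0802 0.0873 0.0885 0.0886] -0.0474 -0.0116
0.56 75 [0.081  0.0873 0.0883 0.0884] -0.0508 -0.0118
0.58 19 [0.0862 0.0876 0.0888 0.0889] -0.0485 -0.0125
prongs L max x 0.5877044843017871 R 0.587029208167837 min x 0.521086865998104
red 3 [ 0.5285 -0.0367  0.1534] [ 0.5296 -0.0251  0.1544]
```

Emit:
{"name": "carry_out", "arguments": {"deltas": [0,-0.002,0.01,0,0,0,0,-0.002,0.02,0,0,0,0,-0.002,0.027,0,0,0,0,-0.002,0.03,0,0,0,0,-0.002,0.033,0,0,0]}}

```text
time: 8.02
eef_pos: [0.5391, -0.0285, 0.0762]
tcp_rot: [1.0, 0.004, 0.0, 0.0]
contact_force: [-0.7, -0.4, -1.7]
opening: 0.248
finger_force: 62.1
```

Emit:
{"name": "carry_out", "arguments": {"deltas": [0,0,0,0,0,0,0,0,0,0,0,0]}}

```text
time: 8.28
eef_pos: [0.5392, -0.0285, 0.0766]
tcp_rot: [1.0, 0.004, 0.0, 0.0]
contact_force: [0.6, -0.5, -1.1]
opening: 0.246
finger_force: 62.1
```

```bash
python3 - <<'E'
from h import *
s=ctrl.get_state();print(s["time"],s["eef_pos"],psi(s),s["contact_force"])
T=s["eef_pos"]
p,d=ctrl.read_camera("side");X=cloud("side",p,d);Z=X[...,2];M=masks(p)
k=(d>0)&(abs(X[...,1]-T[1])<.035)&(abs(X[...,0]-.555)<.045)&(Z>.03)&(Z<.065)&~M["red"]&(p.max(2)>90)&~M["gold"]
g=X[k];print(len(g),np.percentile(g,[1,50,99],axis=0).round(4).tolist(),g[:,0].max(), rect(g[g[:,2]>.049][:,:2]))
uv=proj("side",T+[.06,0,-.02]).astype(int);c=p[uv[1]-35:uv[1]+35,uv[0]-35:uv[0]+35,::-1]
cv2.imwrite("pics/c3.png",cv2.resize(c,(560,560),interpolation=0))
E
```

```text
8.275 [ 0.5392008  -0.02852155  0.07662126] (np.float64(0.4773413201664135), array([ 5.74140828e-04, -1.30423033e-04, -9.99999827e-01])) [ 0.64083291 -0.54673131 -1.07230406]
166 [[0.5213, -0.0479, 0.0461], [0.56, -0.0261, 0.0539], [0.5862, -0.0094, 0.0595]] 0.5901275946495416 ((554.1322021484375, -28.760496139526367), (65.95692443847656, 38.54426574707031), 1.1163358688354492)
```

View pics/c3.png

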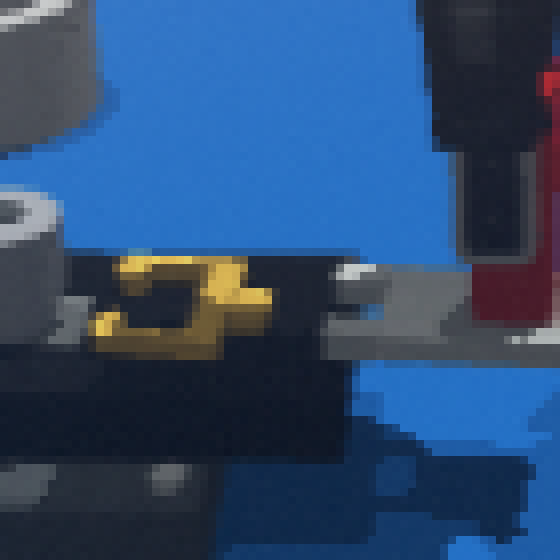

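Contact is about 26 mm ahead, with the prongs about 1 mm above the arm. I'll approach, then push while turning to the stand's heading.

Emit:
{"name": "carry_out", "arguments": {"deltas": [0.008,0,0,0,0,0,0.015,0,0,0,0,0,0.02,0,0,0,0,0,0.022,0,0,0,0,0,0.024,0,0,0,0,0]}}

```text
time: 8.95
eef_pos: [0.563, -0.0282, 0.0762]
tcp_rot: [1.0, 0.004, -0.0, -0.0]
contact_force: [0.2, 0.5, -2.2]
opening: 0.252
finger_force: 62.1
```

Emit:
{"name": "carry_out", "arguments": {"deltas": [0.002,0,0,0,0,-0.003,0.004,0,0,0,0,-0.009,0.006,0,0,0,0,-0.016,0.008,0,0,0,0,-0.023,0.01,0,0,0,0,-0.03]}}

```text
time: 9.57
eef_pos: [0.573, -0.0282, 0.0763]
tcp_rot: [1.0, 0.019, -0.0, -0.0]
contact_force: [-0.7, -0.3, -1.3]
opening: 0.248
finger_force: 62.1
```

Emit:
{"name": "carry_out", "arguments": {"deltas": [0.002,0,0,0,0,-0.008,0.004,0,0,0,0,-0.016,0.006,0,0,0,0,-0.023,0.008,0,0,0,0,-0.03,0.009,0,0,0,0,-0.031]}}

```text
time: 10.2
eef_pos: [0.5821, -0.0278, 0.0764]
tcp_rot: [0.999, 0.035, -0.0, 0.0]
contact_force: [-0.7, 0.8, -1.2]
opening: 0.252
finger_force: 62.1
```

```bash
cat > look.py <<'E'
from h import *
import sys
s=ctrl.get_state();T=s["eef_pos"];a,zz=psi(s);print(s["time"],T.round(4),round(a,2),zz.round(3),s["contact_force"].round(1))
p,d=ctrl.read_camera("side");X=cloud("side",p,d);Z=X[...,2];M=masks(p)
g=X[(d>0)&M["gold"]&(abs(X[...,0]-.65)<.08)&(abs(X[...,1]+.03)<.05)&(Z>.046)]
print("gold",len(g),g.min(0).round(4),g.max(0).round(4),"rect",rect(g[:,:2]))
uv=proj("side",T+[.075,0,-.02]).astype(int);c=p[uv[1]-35:uv[1]+35,uv[0]-35:uv[0]+35,::-1]
cv2.imwrite(sys.argv[1],cv2.resize(c,(560,560),interpolation=0))
E
python3 look.py pics/c4.png
```

```text
10.2 [ 0.5821 -0.0278  0.0764] 3.98 [-0. -0. -1.] [-0.7  0.8 -1.2]
gold 71 [ 0.6219 -0.0466  0.0464] [ 0.6633 -0.0027  0.0601] rect ((642.3280029296875, -24.983800888061523), (40.91276550292969, 43.60586929321289), 1.475849986076355)
```

View pics/c4.png

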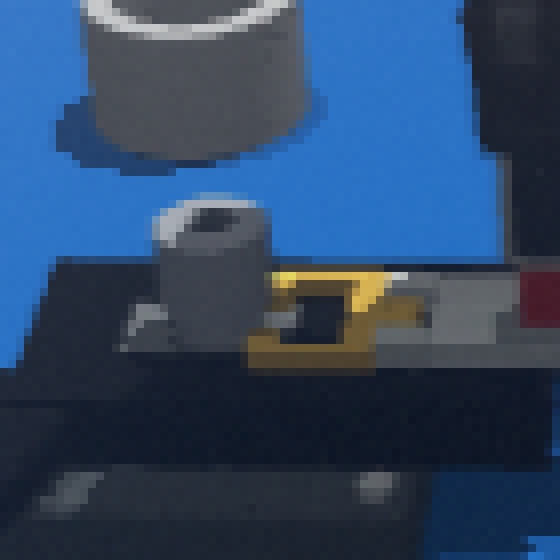

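The clip is seated against the fork, with its tail in the slot, square, and just short of the pin. Next I'll push straight ahead slowly and watch the force.

Emit:
{"name": "carry_out", "arguments": {"deltas": [0.0015,0,0,0,0,0,0.003,0,0,0,0,0,0.0045,0,0,0,0,0,0.006,0,0,0,0,0,0.007,0,0,0,0,0]}}

```text
time: 10.88
eef_pos: [0.5886, -0.0275, 0.0763]
tcp_rot: [0.999, 0.035, -0.001, 0.0]
contact_force: [-2.7, -0.2, 0.4]
opening: 0.25
finger_force: 62.2
```

Emit:
{"name": "carry_out", "arguments": {"deltas": [0.0008,0,0,0,0,0,0.0016,0,0,0,0,0,0.0024,0,0,0,0,0,0.003,0,0,0,0,0]}}

```text
time: 11.38
eef_pos: [0.5903, -0.0273, 0.076]
tcp_rot: [0.999, 0.035, -0.002, -0.0]
contact_force: [-6.4, -1.2, 2.7]
opening: 0.249
finger_force: 62.5
```

Emit:
{"name": "carry_out", "arguments": {"deltas": [0.0007,0,0,0,0,0,0.0014,0,0,0,0,0,0.002,0,0,0,0,0]}}

```text
time: 11.75
eef_pos: [0.5915, -0.0271, 0.076]
tcp_rot: [0.999, 0.035, -0.004, -0.0]
contact_force: [-8.6, -1.9, 4.2]
opening: 0.25
finger_force: 62.7
```

Emit:
{"name": "carry_out", "arguments": {"deltas": [0.0007,0,0,0,0,0,0.0014,0,0,0,0,0,0.002,0,0,0,0,0]}}

```text
time: 12.12
eef_pos: [0.5929, -0.027, 0.076]
tcp_rot: [0.999, 0.035, -0.005, -0.0]
contact_force: [-11.4, -2.1, 6.2]
opening: 0.248
finger_force: 62.9
```

Emit:
{"name": "carry_out", "arguments": {"deltas": [0.0007,0,0,0,0,0,0.0014,0,0,0,0,0]}}

```text
time: 12.38
eef_pos: [0.594, -0.0269, 0.076]
tcp_rot: [0.999, 0.035, -0.005, -0.0]
contact_force: [-10.0, -1.7, 4.4]
opening: 0.253
finger_force: 62.9
```

Emit:
{"name": "carry_out", "arguments": {"deltas": [0.0006,0,0,0,0,0,0.0012,0,0,0,0,0,0.0018,0,0,0,0,0]}}

```text
time: 12.75
eef_pos: [0.5963, -0.0268, 0.0759]
tcp_rot: [0.999, 0.035, -0.004, -0.0]
contact_force: [-9.8, -0.9, 3.9]
opening: 0.251
finger_force: 62.9
```

Emit:
{"name": "carry_out", "arguments": {"deltas": [0.0006,0,0,0,0,0,0.0012,0,0,0,0,0,0.0018,0,0,0,0,0]}}

```text
time: 13.12
eef_pos: [0.5997, -0.0266, 0.0757]
tcp_rot: [0.999, 0.035, -0.002, -0.0]
contact_force: [-3.3, -1.6, -1.3]
opening: 0.254
finger_force: 62.4
```

Emit:
{"name": "carry_out", "arguments": {"deltas": [0.0005,0,0,0,0,0,0.001,0,0,0,0,0]}}

```text
time: 13.38
eef_pos: [0.6026, -0.0264, 0.0764]
tcp_rot: [0.999, 0.035, 0.001, -0.0]
contact_force: [0.1, 0.1, -2.6]
opening: 0.247
finger_force: 62.0
```

Past the peak and the force has dropped to near zero. I'll creep forward until the bar meets the pin.

Emit:
{"name": "carry_out", "arguments": {"deltas": [0.0005,0,0,0,0,0,0.001,0,0,0,0,0]}}

```text
time: 13.62
eef_pos: [0.6038, -0.0263, 0.0769]
tcp_rot: [0.999, 0.035, 0.001, 0.0]
contact_force: [-0.5, 0.0, -1.2]
opening: 0.25
finger_force: 62.1
```

Emit:
{"name": "carry_out", "arguments": {"deltas": [0.0005,0,0,0,0,0,0.001,0,0,0,0,0]}}

```text
time: 13.88
eef_pos: [0.604, -0.0263, 0.0765]
tcp_rot: [0.999, 0.035, 0.0, -0.0]
contact_force: [-0.1, 0.0, -1.4]
opening: 0.248
finger_force: 62.1
```

Emit:
{"name": "carry_out", "arguments": {"deltas": [0.0005,0,0,0,0,0,0.0005,0,0,0,0,0]}}

```text
time: 14.12
eef_pos: [0.6045, -0.0263, 0.0764]
tcp_rot: [0.999, 0.035, 0.0, 0.0]
contact_force: [-0.1, 0.5, -0.9]
opening: 0.247
finger_force: 62.1
```

Emit:
{"name": "carry_out", "arguments": {"deltas": [0.0005,0,0,0,0,0,0.0008,0,0,0,0,0]}}

```text
time: 14.38
eef_pos: [0.6052, -0.0263, 0.0763]
tcp_rot: [0.999, 0.035, -0.0, 0.0]
contact_force: [-0.7, 0.3, -1.1]
opening: 0.247
finger_force: 62.1
```

Emit:
{"name": "carry_out", "arguments": {"deltas": [0.0005,0,0,0,0,0,0.0008,0,0,0,0,0]}}

```text
time: 14.62
eef_pos: [0.6056, -0.0262, 0.0763]
tcp_rot: [0.999, 0.035, -0.001, -0.0]
contact_force: [-3.1, -0.3, 0.8]
opening: 0.249
finger_force: 62.1
```

```bash
python3 look.py pics/c5.png
```

```text
14.625 [ 0.6056 -0.0262  0.0763] 3.98 [-0.001 -0.    -1.   ] [-3.1 -0.3  0.8]
gold 44 [ 0.646  -0.0447  0.0498] [ 0.6848 -0.001   0.0591] rect ((663.6943969726562, -17.327301025390625), (48.579246520996094, 27.981891632080078), 59.37015151977539)
```

Emit:
{"name": "carry_out", "arguments": {"deltas": [0.0006,0,0,0,0,0,0.001,0,0,0,0,0]}}

```text
time: 14.92
eef_pos: [0.6058, -0.0262, 0.0763]
tcp_rot: [0.999, 0.035, -0.002, -0.0]
contact_force: [-6.4, -2.1, 2.4]
opening: 0.249
finger_force: 62.4
```

Emit:
{"name": "carry_out", "arguments": {"deltas": [0.0005,0,0,0,0,0,0.0008,0,0,0,0,0]}}

```text
time: 15.18
eef_pos: [0.6059, -0.0262, 0.0763]
tcp_rot: [0.999, 0.035, -0.003, -0.0]
contact_force: [-8.7, -1.3, 4.8]
opening: 0.25
finger_force: 62.6
```

The bar is against the pin: the force climbed to 8.7 N with almost no travel. Backing straight off.

Emit:
{"name": "carry_out", "arguments": {"deltas": [0.0006,0,0,0,0,0,0.0006,0,0,0,0,0,-0.002,0,0,0,0,0,-0.005,0,0,0,0,0,-0.01,0,0,0,0,0]}}

```text
time: 15.8
eef_pos: [0.5983, -0.0267, 0.0765]
tcp_rot: [0.999, 0.035, 0.001, 0.0]
contact_force: [0.4, -0.2, -1.9]
opening: 0.245
finger_force: 62.2
```

Emit:
{"name": "carry_out", "arguments": {"deltas": [-0.006,0,0,0,0,0,-0.012,0,0,0,0,0,-0.018,0,0,0,0,0,-0.024,0,0,0,0,0,-0.028,0,0,0,0,0]}}

```text
time: 16.42
eef_pos: [0.5695, -0.0287, 0.0763]
tcp_rot: [0.999, 0.035, -0.0, -0.0]
contact_force: [0.2, 0.2, -1.3]
opening: 0.251
finger_force: 62.2
```

```bash
python3 look.py pics/c6.png; python3 - <<'E'
import cv2,numpy as np
cv2.imwrite("pics/c56.png",np.hstack([cv2.resize(cv2.imread(f"pics/c{i}.png"),(400,400),interpolation=0) for i in(5,6)]))
E
```

```text
16.425 [ 0.5695 -0.0287  0.0763] 3.97 [-0.  0. -1.] [ 0.2  0.2 -1.3]
gold 53 [ 0.6453 -0.0454  0.0485] [0.685  0.0009 0.0598] rect ((662.685791015625, -18.046354293823242), (51.565948486328125, 27.491443634033203), 61.44342041015625)
```

View pics/c56.png

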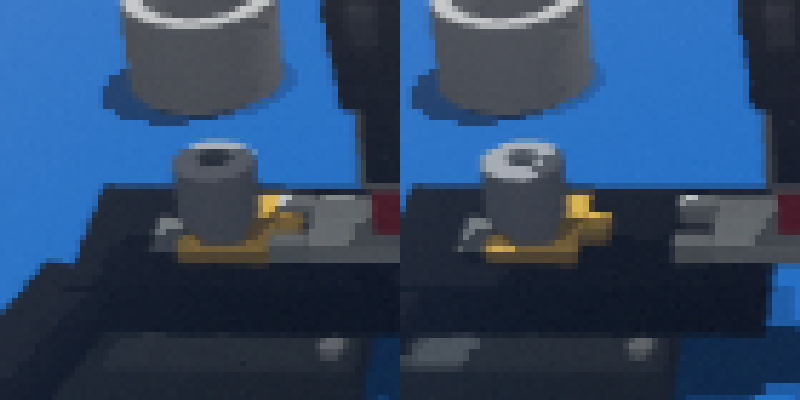

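The clip stays around the pin with the bar against it, at (500,240) in the right half of the crop, and the fork is clear of it. Now I'll return the tool to the pose where it was picked up.

Emit:
{"name": "carry_out", "arguments": {"deltas": [-0.01,0,-0.015,0,0,0,-0.02,0,-0.03,0,0,0,-0.03,0,-0.045,0,0,0,-0.03,0,-0.058,0,0,0,-0.03,0,-0.058,0,0,0]}}

```text
time: 17.1
eef_pos: [0.5413, -0.031, 0.1359]
tcp_rot: [0.999, 0.035, 0.002, 0.0]
contact_force: [0.5, -0.2, -1.6]
opening: 0.251
finger_force: 62.1
```

```bash
python3 - <<'E'
from h import *
s=ctrl.get_state();print(s["time"],s["eef_pos"],psi(s)[0])
plan(s["eef_pos"],psi(s)[0],[(.4835,-.2433,.134,19.2,8),(.4835,-.2433,.134,19.2,2)])
E
```

```text
17.1 [ 0.54126828 -0.03104207  0.13590462] 3.969235330044515
[-0.009, 0.026, 0.0002, 0.0, 0.0, -0.0332, -0.0181, 0.0519, 0.0005, 0.0, 0.0, -0.0665, -0.0271, 0.0779, 0.0007, 0.0, 0.0, -0.0997, -0.0362, 0.1039, 0.001, 0.0, 0.0, -0.1329, -0.0452, 0.1298, 0.0012, 0.0, 0.0, -0.1661]
[-0.0132, 0.0241, 0.0002, 0.0, 0.0, -0.0332, -0.0264, 0.0482, 0.0005, 0.0, 0.0, -0.0665, -0.0396, 0.0723, 0.0007, 0.0, 0.0, -0.0997, -0.0396, 0.0723, 0.0007, 0.0, 0.0, -0.0997, -0.0396, 0.0723, 0.0007, 0.0, 0.0, -0.0997]
```

Emit:
{"name": "carry_out", "arguments": {"deltas": [-0.009,0.026,0,0,0,-0.033,-0.018,0.052,0,0,0,-0.0665,-0.027,0.078,0,0,0,-0.1,-0.036,0.104,0,0,0,-0.133,-0.045,0.13,0,0,0,-0.166]}}

```text
time: 17.73
eef_pos: [0.5038, -0.1643, 0.1336]
tcp_rot: [0.993, 0.118, -0.0, -0.0]
contact_force: [1.0, 0.3, -2.0]
opening: 0.25
finger_force: 62.1
```

Emit:
{"name": "carry_out", "arguments": {"deltas": [-0.013,0.024,0,0,0,-0.033,-0.0264,0.048,0,0,0,-0.0665,-0.0396,0.0723,0,0,0,-0.1,-0.0396,0.0723,0,0,0,-0.1,-0.0396,0.0723,0,0,0,-0.1]}}

```text
time: 18.35
eef_pos: [0.4824, -0.2426, 0.1337]
tcp_rot: [0.986, 0.167, -0.0, -0.001]
contact_force: [0.1, 0.1, -2.8]
opening: 0.251
finger_force: 61.9
```

```bash
python3 - <<'E'
from h import *
s=ctrl.get_state();print(s["time"],s["eef_pos"],psi(s)[0])
plan(s["eef_pos"],psi(s)[0],[(.4835,-.2433,.05,19.2,5),(.4835,-.2433,.036,19.2,5)])
E
```

```text
18.35 [ 0.48237769 -0.24256143  0.13367905] 19.18378371484132
[0.0002, 0.0002, 0.0167, 0.0, 0.0, -0.0001, 0.0003, 0.0004, 0.0335, 0.0, 0.0, -0.0001, 0.0005, 0.0006, 0.0502, 0.0, 0.0, -0.0002, 0.0007, 0.0009, 0.0669, 0.0, 0.0, -0.0002, 0.0008, 0.0011, 0.0837, 0.0, 0.0, -0.0003]
[0.0, 0.0, 0.0028, 0.0, 0.0, -0.0, 0.0, 0.0, 0.0056, 0.0, 0.0, -0.0, 0.0, 0.0, 0.0084, 0.0, 0.0, -0.0, 0.0, 0.0, 0.0112, 0.0, 0.0, -0.0, 0.0, 0.0, 0.014, 0.0, 0.0, -0.0]
```

Emit:
{"name": "carry_out", "arguments": {"deltas": [0.001,0.001,0.02,0,0,0,0.001,0.001,0.04,0,0,0,0.001,0.001,0.06,0,0,0,0.001,0.001,0.075,0,0,0,0.001,0.001,0.084,0,0,0]}}

```text
time: 18.98
eef_pos: [0.4836, -0.2429, 0.0493]
tcp_rot: [0.986, 0.167, -0.0, -0.0]
contact_force: [0.3, 0.2, -2.5]
opening: 0.249
finger_force: 62.1
```

Emit:
{"name": "carry_out", "arguments": {"deltas": [0,0,0.005,0,0,0,0,0,0.01,0,0,0,0,0,0.013,0,0,0,0,0,0.015,0,0,0,0,0,0.015,0,0,0]}}

```text
time: 19.6
eef_pos: [0.4837, -0.2438, 0.0354]
tcp_rot: [0.986, 0.167, 0.0, 0.0]
contact_force: [0.7, -0.1, -1.1]
opening: 0.248
finger_force: 62.1
```

Emit:
{"name": "carry_out", "arguments": {"deltas": [0,0,0.0006,0,0,0,0,0,0.0012,0,0,0,0,0,0.0016,0,0,0,0,0,0.0016,0,0,0]}}

```text
time: 20.1
eef_pos: [0.4838, -0.2439, 0.0342]
tcp_rot: [0.986, 0.167, -0.0, 0.0]
contact_force: [-2.1, -0.5, 3.0]
opening: 0.245
finger_force: 62.6
```

It is resting on the tray floor. Releasing, lifting and moving the arm out of view.

Emit:
{"name": "carry_out", "arguments": {"deltas": [0,0,0,0,0,0,0,0,0,0,0,0,0,0,0,0,0,0,0,0,0,0,0,0,0,0,0,0,0,0], "grip": 100}}

```text
time: 20.72
eef_pos: [0.4837, -0.2437, 0.0337]
tcp_rot: [0.986, 0.167, 0.0, 0.0]
contact_force: [0.9, 0.1, -0.5]
opening: 1.003
finger_force: 0.0
```

Emit:
{"name": "carry_out", "arguments": {"deltas": [0,0,-0.01,0,0,0,0,0,-0.03,0,0,0,0,0,-0.06,0,0,0,0,0,-0.1,0,0,0,0,0,-0.15,0,0,0]}}

```text
time: 21.35
eef_pos: [0.4831, -0.2433, 0.1848]
tcp_rot: [0.986, 0.167, -0.001, -0.001]
contact_force: [0.4, -0.5, -0.3]
opening: 1.0
finger_force: 0.0
```

Emit:
{"name": "carry_out", "arguments": {"deltas": [0,0.05,0,0,0,0,0,0.1,0,0,0,0,0,0.15,0,0,0,0,0,0.2,0,0,0,0,0,0.25,0,0,0,0]}}

```text
time: 21.98
eef_pos: [0.5664, -0.4814, 0.1846]
tcp_rot: [0.986, 0.167, 0.0, 0.0]
contact_force: [0.7, -0.3, 0.7]
opening: 1.003
finger_force: 0.0
```

```bash
python3 - <<'E'
from h import *
s=ctrl.get_state();print(s["time"],s["eef_pos"],s["opening"])
ims=[]
for n in("top","side"):
    p,d=ctrl.read_camera(n);X=cloud(n,p,d);M=masks(p);Z=X[...,2]
    r=X[(d>0)&M["red"]&(Z>.073)&(abs(X[...,0]-.485)<.04)&(abs(X[...,1]+.243)<.04)&(p[...,0]>170)];print(n,"handle",r.mean(0).round(4))
    pc=X[(d>0)&(Z>.075)&(abs(X[...,0]-.674)<.03)&(abs(X[...,1]+.024)<.03)]
    g=X[(d>0)&M["gold"]&(abs(X[...,0]-.65)<.08)&(abs(X[...,1]+.03)<.05)&(Z>.045)];print(" pin",cv2.minEnclosingCircle((pc[:,:2]*1000).astype(np.float32)),"gold",np.percentile(g,[2,98],axis=0).round(4).tolist())
    uv=proj(n,[.6,-.12,.04]).astype(int);ims.append(cv2.resize(p[uv[1]-75:uv[1]+75,uv[0]-100:uv[0]+100,::-1],(400,300),interpolation=0))
cv2.imwrite("pics/end.png",np.hstack(ims))
E
```

```text
21.975 [ 0.56642342 -0.48138433  0.18457313] 1.0029466109885155
top handle [ 0.479  -0.2448  0.0774]
 pin ((672.449951171875, -24.077089309692383), 15.757515907287598) gold [[0.6419, -0.0459, 0.047], [0.6844, -0.0018, 0.0583]]
side handle [ 0.4794 -0.2461  0.0773]
 pin ((674.835693359375, -23.704179763793945), 16.077299118041992) gold [[0.645, -0.044, 0.0492], [0.6837, -0.0023, 0.0558]]
```

View pics/end.png

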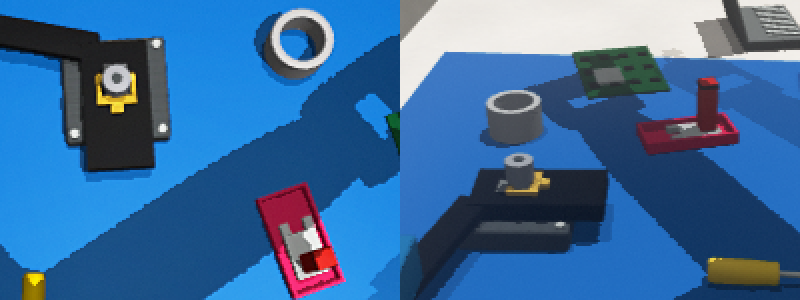

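The clip is centred on the pin at left crop (117,90). The tool stands upright in the tray, and the tape and screwdriver show no sign of having moved. Handing in.

```bash
python3 -c "
from plant import ctrl
print(ctrl.sign_off())"
```

```text
the job is handed in; nothing more can be done
None
```

The clip is snapped fully home on the pin (highest measured push about 11 N along x, 13 N in total), the fork tool stands upright in its tray again, the tape, jar and screwdriver were left alone, and the job was handed in at about 22 s.

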